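# Open the jar of gauge balls in the jar holder

## Task

Take the square glass jar of steel balls, keep it upright and set it gently all the way down into the square pocket of the jar holder bolted to the bench, which stops it from turning. There unscrew its tight lid (to the left) just until it comes free and no further, the jar staying fully down in the pocket, and lift the lid. Finish while still holding the lid, level and centred just over the jar, its lower rim a centimetre or two clear above the glass mouth, not touching the jar; leave the round jar and everything else where they are.

Things in the scene. Friction and masses are not known exactly. Their poses are not given: they have to be found in the camera images.
- jar_center (a point): Loose square glass jar (0.4 kg with lid), steel balls inside: body 60 x 60 mm, 76 mm high, then a round neck 40 mm across up to the mouth, 101 mm above the underside; 110 mm high with its lid on. This point is on its axis, 55 mm above its underside; z up, x and y square to the sides. It can be carried by its screwed-on lid.
- lid_center (a point): The square jar's round fluted dark steel lid, 60 mm across, 30 mm high, 0.05 kg. This point is its centre, half-way up; z up. Screwed on, it is 40 mm above jar_center, and the skirt's lower rim is 4 mm above the glass shoulder and 21 mm below the mouth. Tight: 0.4 to 0.6 N m to turn, may be gripped firmly; on the open bench the jar just turns with it.
- holder_floor (a point): Jar holder fixed to the bench: aluminium base plate 130 x 100 x 8 mm, grey square pocket 65 x 65 mm inside, walls 8 mm thick, open on top. This point is the centre of the pocket's floor, 8 mm above the bench; the walls rise 34 mm above it; x and y square to the walls, z up. A seated jar has about 5 degrees of turning play.
- round_jar: Bystander: round closed jar, 62 mm across and 100 mm high, the look-alike: leave it alone. Origin at the centre of its underside.
- brush: Bystander: hand brush lying down. Origin at the centre of its underside.
- caliper: Bystander: dial caliper lying flat, 210 mm long. Origin at the centre of its underside.
- long_block: Bystander: steel block 100 x 9 x 35 mm standing on its long edge. Origin at the centre of its underside.
- small_case: Bystander: closed wooden case 90 x 140 x 31 mm. Origin at the centre of its underside.
- carton: Bystander: cardboard box 100 x 130 x 70 mm. Origin at the centre of its underside.
- jar: The same square jar, origin at the centre of its underside (55 mm below jar_center).
- lid: The same lid, origin at the centre of its lower rim. Lug thread: at first its x axis is 0 to 12 degrees counter-clockwise (from above) of the jar's. Turned counter-clockwise it is free at 47 degrees ahead of the jar's x axis, when a springy seal (15 to 20 N) lifts it up to 3 mm; at 90 it meets a stop. So 60 degrees from any start frees it, plus the jar's play. Until then it cannot be lifted off.
There are look-alikes about, which are no part of the job. There is more than one size of the lid; the job needs the middle-sized.

How it is judged:
On the way, in this order (a step that is already met when the one before it is completed fails the run):
1. the square jar stands fully down in the holder's pocket, its lid still screwed on (z of jar_center in the frame of holder_floor below 0.0575 m and horizontal distance between jar_center and holder_floor below 0.006 m and angle between jar_center's own z axis and vertical below 0.06 rad and z of lid_center in the frame of jar_center below 0.0415 m), for 0.2 s.
2. the lid has come free of the thread with the jar still fully down (z of jar_center in the frame of holder_floor below 0.0575 m and horizontal distance between jar_center and holder_floor below 0.006 m and angle between jar_center's own z axis and vertical below 0.06 rad and z of lid_center in the frame of jar_center above 0.042 m), for 0.1 s.
At the end, for the whole second after the job is handed in: Jar upright (3.4 degrees), fully down (2.5 mm) in the pocket; gripper holds the lid still, level (7 degrees), within 12 mm of the jar's axis, rim 3 to 35 mm above the mouth, not touching the jar, its x axis turned 43 to 137 degrees from the jar's (z of jar_center in the frame of holder_floor below 0.0575 m and horizontal distance between jar_center and holder_floor below 0.006 m and angle between jar_center's own z axis and vertical below 0.06 rad and z of lid_center in the frame of jar_center between 0.064 and 0.096 m and horizontal distance between lid_center and jar_center below 0.012 m and angle between lid_center's own z axis and vertical below 0.12 rad and angle between the x axis of lid_center and the x axis of jar_center, either way round above 0.75 rad and contact force between lid and the fingers above 2 N and contact force between lid and jar below 0.05 N and linear speed of lid below 0.02 m/s); the arm keeps its last pose, push and grip.
It fails at once if the lid is loosened while the jar is not fully down in the holder (z of lid_center in the frame of jar_center above 0.046 m and (z of jar_center in the frame of holder_floor above 0.063 m or horizontal distance between jar_center and holder_floor above 0.012 m)).
It fails at once if the jar is tipped (over 25 degrees) (angle between jar_center's own z axis and vertical above 0.44 rad).
It fails at once if the jar is dropped into the holder (over 0.35 m/s there) (horizontal distance between jar_center and holder_floor below 0.03 m and z of jar_center in the frame of holder_floor below 0.095 m and linear speed of jar above 0.35 m/s).
It fails at once if a bystander is moved by more than 20 mm (distance of any of round_jar, brush, caliper, long_block, small_case, carton from where it was at the start of the episode above 0.02 m).
It also fails if it takes over 48 s, if anything falls off the work surface, if the arm or the gripper's body presses on something with over 40 N, if the wrist force passes 120 N, or if a joint passes its speed limit or range.

## Robot

A 7-joint arm with a two-finger parallel gripper is mounted at the origin on the work surface. World frame = base frame: x ahead of the robot, y to its left, z up, the work surface at z = 0. Lengths are in m, angles in rad, forces in N, time in s.
With the tool pointing down it reaches from about 0.425 to 0.975 m from the base axis. Payload 16.7 kg.
Tool frame: the origin (TCP) lies between the finger pads; the fingertips stand ahead of it and the grasp point (between the pads) lies 3 mm ahead of it (nose_length is the z of the fingertips in the tool frame, in m); z points along the fingers, y is the direction in which the jaws open and shut (so a half turn about z gives the same grasp; the last joint's range is limited). The gripper opens to 85 mm and grips with 20 to 120 N. Pads are 22 mm wide; open, the fingers measure 114 mm over their backs; the gripper's body (76 mm by 85 mm) begins 54 mm behind the grasp point. The pads swing forward as they close: fully open they stand 13 mm farther back than shut.
Start: joints at [-1.375, 0.426, 0.074, 1.606, -0.034, 1.111, -0.067], TCP at [0.228, 0.635, 0.253] pointing down, gripper open.
Joint ranges: [-2.85, 2.85], [-0.5, 2.14], [-1.23, 1.37], [0.21, 2.46], [-1.02, 4.16], [0.16, 2.05], [-2.73, 2.73]. Speed limits (rad/s): [1.89, 1.89, 2.39, 2.39, 3.01, 3.01, 3.01].

## Interface

Orientations are given as [roll, pitch, yaw] about the fixed x, y, z axes, in that order (R = Rz(yaw) Ry(pitch) Rx(roll)).
In Python, from plant import movep, move_l, set_joints, grip, wait, inverse_kinematics, get_state, get_image, camera_model, MotionError, finish_job, cut_out, place_of, nose_length gives the robot as it stands. The module is installed in compiled form; this text tells all that it offers. Calls block until the motion is done:
- movep(position, orientation): joint-space move of the TCP to a pose.
- move_l(position, rate=0.15, rotation=None, guard=None): straight line of the TCP; rotation=None keeps the orientation; rate is the mean speed in m/s. With guard (N) it stops when the force on the tool has changed by that much, and returns True; else False.
- set_joints(angles): joint-space move.
- grip(opening, force=None): finger opening in m; force is the grip in N (None keeps the last); returns when the fingers have stopped.
- wait(seconds).
- inverse_kinematics(position, orientation): joint angles nearest the present ones, or None.
- get_state(): the state.
- get_image(name): name is "scene" or "side" or "wrist"; returns the picture (480x640x3 uint8, blue, green, red); there is no depth.
- camera_model(name): a dict with "fovy" (degrees; the focal length in pixels is half the picture's height over the tangent of half this angle, whatever the lens; pixels are square), "cx", "cy" (the principal point, pixels), "position" and "attitude" of the camera in the world. Camera axes: x right, y down, z forward; pixel columns grow to the right and rows downward; lengths in m; the calibration is good to about 2 mm. A picture is of the moment at which its call begins: read the wrist's pose just before it. camera_model takes no time and is no camera call; for the wrist camera it gives the pose at the moment of the call.
A pose or a line that the arm cannot do raises MotionError and nothing moves.
- finish_job(): hands the job in, once; it reports no verdict.
Trained networks look in the newest picture that a camera, given by its name, has taken for a name from the list of things; names that differ only in an ending like _2 or _b are one class to them, and where a whole thing is asked for, a point or a joint stands for the part that bears it (a point fixed in the world has none). Each returns a list of dicts, best first, with "p" (0 to 1); they miss things now and then, are a little off and sometimes report something else, mostly with a low value. They report only what shows in the picture. A call takes as long as a camera call. They do not tell look-alikes from the thing itself.
- cut_out(thing, camera): "pixels" (480x640 bool, what is visible of it) and "bbox" ([centre column, centre row, width, height] in pixels, round what is visible of it).
- place_of(thing, camera): "position" ([column, row] in pixels: a listed point, or the origin of a listed thing).
The state is a dict: "time_s": time; "joint_pos": joint angles; "qvel": joint speeds; "tau": joint torques, N m; "tool_pos": TCP position; "tcp_rot": TCP orientation; "ft_force": force on the tool from outside, world axes, zero at the start; "ft_torque": the same for the moment, N m; "gripper_width": finger opening in m.
Only numpy, scipy, OpenCV 4.12 (cv2) and the standard library are available. Lean on these libraries where they do the work, as an engineer would, in place of code of your own. Each camera call takes 0.05 s, during which the arm holds its last target. There are 200 camera calls.

## Working session

There is one attempt and no reset: what is moved stays moved. The work goes in short steps, each a Python script; the robot and the scene stay as the last script left them, time stands still between calls to the robot, and variables do not carry over. Pictures are saved under pics/ and viewed, about 8 in all and at most 12, crops included, and the job is handed in when it is done.

```bash
mkdir -p pics; ls; cat > h.py <<'E'
import numpy as np, cv2
from scipy.spatial.transform import Rotation as R
from plant import *
def cam(n):
    m=camera_model(n); a=np.array(m["attitude"],float)
    Rm=a if a.shape==(3,3) else R.from_euler('xyz',a).as_matrix() if a.size==3 else R.from_quat(a).as_matrix()
    f=240/np.tan(np.radians(m["fovy"])/2)
    return np.array(m["position"]),Rm,f,m["cx"],m["cy"]
def ray(n,px,c=None):
    p,Rm,f,cx,cy=c or cam(n); d=Rm@np.array([(px[0]-cx)/f,(px[1]-cy)/f,1]); return p,d
def at_z(n,px,z,c=None):
    p,d=ray(n,px,c); return p+d*(z-p[2])/d[2]
def proj(n,P,c=None):
    p,Rm,f,cx,cy=c or cam(n); q=Rm.T@(np.array(P)-p); return np.array([cx+f*q[0]/q[2],cy+f*q[1]/q[2]])
E
python3 - <<'E'
from h import *
print(get_state()); print(nose_length)
for n in("scene","side","wrist"):
    print(n,camera_model(n)); im=get_image(n); cv2.imwrite(f"pics/{n}0.png",im)
    for t,z in(("jar_center",.055),("lid_center",.095),("holder_floor",.008),("round_jar",0)):
        for d in place_of(t,n)[:4]: print(t,round(d["p"],2),np.round(d["position"],1),np.round(at_z(n,d["position"],z),3))
    for t in("lid","jar"):
        for d in cut_out(t,n)[:5]: print(t,round(d["p"],2),np.round(d["bbox"],1))
E
```

```text
pics
{'time_s': 0.0, 'joint_pos': array([-1.37549944,  0.42676061,  0.07382394,  1.60655213, -0.03405728,
        1.11080984, -0.06708427]), 'qvel': array([ 0.00125474, -0.00118406, -0.00016885,  0.00081481, -0.00019735,
        0.00092309,  0.0004786 ]), 'tau': array([-3.66329637e-03, -9.49808836e+01,  3.75913784e+00, -4.63551700e+01,
        1.91187649e-02,  9.87694744e-03, -1.03114196e-04]), 'tool_pos': array([0.22805234, 0.63493228, 0.25261492]), 'tcp_rot': array([-3.14032670e+00,  1.22743198e-04,  2.79682511e+00]), 'ft_force': array([ 0.30978069, -0.21065016, -0.1314409 ]), 'ft_torque': array([ 0.00027437, -0.00919077, -0.01872522]), 'gripper_width': 0.08548383855214768}
0.022
scene {'fovy': 44.62450446596823, 'cx': 320.3869735267591, 'cy': 239.55075991991706, 'position': array([ 1.21241593, -0.62070826,  1.00678956]), 'attitude': array([-2.37297898,  0.01519108,  0.80013935])}
jar_center 0.74 [202.4 327.6] [ 0.551 -0.325  0.055]
lid_center 0.84 [149.6 374.2] [ 0.594 -0.464  0.095]
lid_center 0.84 [235.3 302. ] [ 0.574 -0.254  0.095]
lid_center 0.61 [193.4 312.2] [ 0.536 -0.328 
[... 786 characters left out ...]
466  0.095]
lid_center 0.56 [376.3 319.2] [ 0.464 -0.256  0.095]
holder_floor 0.7 [266.2 225.7] [0.593 0.223 0.008]
holder_floor 0.62 [398.2 282.6] [ 0.66  -0.173  0.008]
holder_floor 0.28 [347.3 276.6] [ 0.592 -0.071  0.008]
round_jar 0.94 [345.9 274. ] [ 0.603 -0.057  0.   ]
lid 0.79 [429.4 315.7  31.7  28. ]
lid 0.69 [378.8 326.2  20.2  24. ]
lid 0.56 [479.2 376.5  43.3  46.2]
lid 0.46 [319.5 335.9  23.7  40.4]
lid 0.34 [348.7 260.4  26.8  48.9]
jar 0.58 [427.5 337.9  40.2  42.7]
wrist {'fovy': 60.90239386870737, 'cx': 322.1476433924723, 'cy': 239.1777753134813, 'position': array([0.16157529, 0.65965608, 0.37453717]), 'attitude': array([ 2.85951096e+00, -1.00230158e-03,  1.22535293e+00])}
```

View pics/scene0.png

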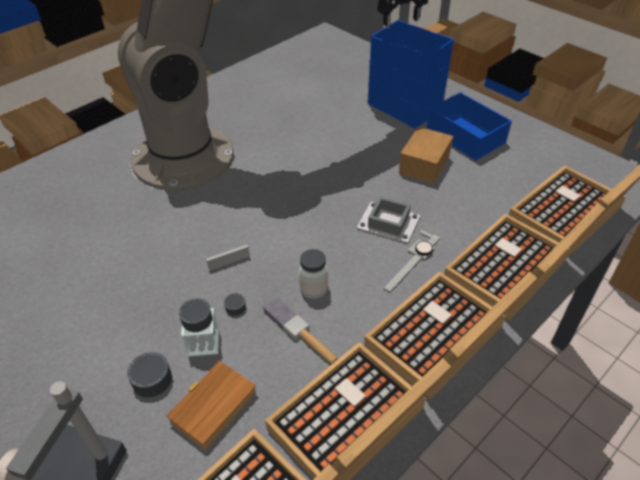

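View pics/side0.png

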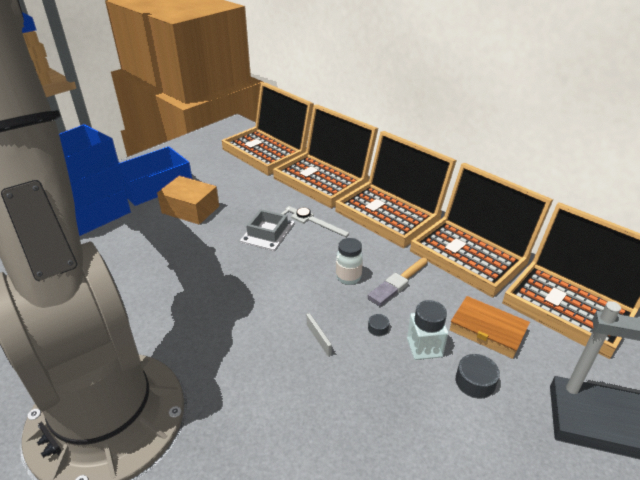

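The pictures show three dark lids: a large loose one (scene 150,374), a small loose one (235,303) and the middle-sized one on the square jar (195,312). The square jar's body is at (200,332) in scene and (428,338) in side. The round jar with its dark lid, at scene (314,275), is the look-alike. The holder is at scene (389,218), and the carton and blue bins are behind it. I choose the lid on the square jar, and will check that choice with a close crop from the wrist camera.

```bash
python3 - <<'E'
from h import *
for q in((370,103),(418,125),(425,178)): print(np.round(at_z("scene",q,0),3))
def tri(a,b):
    p1,d1=ray("scene",a);p2,d2=ray("side",b);d1/=np.linalg.norm(d1);d2/=np.linalg.norm(d2)
    t=np.linalg.lstsq(np.c_[d1,-d2],p2-p1,rcond=None)[0]; A=p1+t[0]*d1;B=p2+t[1]*d2; return np.round((A+B)/2,4),np.linalg.norm(A-B).round(4)
print("jar",tri((202.4,327.6),(425.1,331.3)),"lid",tri((193.4,312.2),(429.5,313.9)),"hold",tri((384.3,221.7),(266.2,225.7)))
# yaw reach
for P in((.585,.205,.3),(.585,.205,.14),(.543,-.326,.1),(.543,-.326,.3)):
    o=[]
    for y in range(-180,180,15):
        j=inverse_kinematics(P,[np.pi,0,np.radians(y)]); o.append((y,None if j is None else round(float(j[6]),2)))
    print(P,o)
E
```

```text
[0.191 0.563 0.   ]
[0.37  0.576 0.   ]
[0.537 0.401 0.   ]
jar (array([ 0.5452, -0.3228,  0.0468]), np.float64(0.0013)) lid (array([ 0.5419, -0.3289,  0.103 ]), np.float64(0.003)) hold (array([0.578 , 0.1967, 0.02  ]), np.float64(0.0196))
(0.585, 0.205, 0.3) [(-180, 1.22), (-165, 1.47), (-150, 1.72), (-135, 1.97), (-120, 2.22), (-105, 2.46), (-90, 2.71), (-75, 2.61), (-60, -2.54), (-45, -2.28), (-30, -2.01), (-15, -1.99), (0, -1.74), (15, -1.5), (30, -1.26), (45, -1.02), (60, -0.75), (75, -0.49), (90, -0.25), (105, -0.01), (120, 0.24), (135, 0.48), (150, 0.73), (165, 0.97)]
(0.585, 0.205, 0.14) [(-180, 1.26), (-165, 1.49), (-150, 1.71), (-135, 1.95), (-120, 2.19), (-105, 2.42), (-90, 2.66), (-75, -2.54), (-60, -2.28), (-45, -2.02), (-30, -1.76), (-15, -1.83), (0, -1.62), (15, -1.38), (30, -1.14), (45, -0.88), (60, -0.6), (75, -0.35), (90, -0.12), (105, 0.11), (120, 0.34), (135, 0.57), (150, 0.8), (165, 1.03)]
(0.543, -0.326, 0.1) [(-180, 2.53), (-165, 2.1), (-150, 2.15), (-135, 2.31), (-120, -2.39), (-105, -2.12), (-90, -1.86), (-75, -1.6), (-60, -1.34), (-45, -1.08), (-30, -0.81), (-15, -0.8), (0, -0.57), (15, -0.36), (30, -0.15), (45, 0.09), (60, 0.33), (75, 0.59), (90, 0.85), (105, 1.13), (120, 1.39), (135, 1.6), (150, 1.85), (165, 2.19)]
(0.543, -0.326, 0.3) [(-180, 2.56), (-165, 2.12), (-150, 2.32), (-135, 2.43), (-120, -2.69), (-105, -2.43), (-90, -2.17), (-75, -1.91), (-60, -1.65), (-45, -1.38), (-30, -1.12), (-15, -0.93), (0, -0.67), (15, -0.39), (30, -0.14), (45, 0.1), (60, 0.32), (75, 0.58), (90, 0.84), (105, 1.11), (120, 1.32), (135, 1.57), (150, 1.71), (165, 2.31)]
```

```bash
python3 - <<'E'
from h import *
move_l([.228,.635,.34],rate=.25)
movep([.56,.18,.27],[np.pi,0,np.radians(60)])
print(get_state()["time_s"],get_state()["joint_pos"].round(2))
c=cam("wrist"); im=get_image("wrist"); cv2.imwrite("pics/w1.png",im); np.save("c1.npy",np.array(c,dtype=object),allow_pickle=True)
print(c)
for d in place_of("holder_floor","wrist"): print(round(d["p"],2),np.round(d["position"],1),np.round(at_z("wrist",d["position"],.008,c),4))
movep([.53,-.30,.30],[np.pi,0,np.radians(45)])
print(get_state()["time_s"],get_state()["joint_pos"].round(2))
c=cam("wrist"); im=get_image("wrist"); cv2.imwrite("pics/w2.png",im); np.save("c2.npy",np.array(c,dtype=object),allow_pickle=True)
for t,z in(("jar_center",.055),("lid_center",.095),("jar",0)):
  for d in place_of(t,"wrist"): print(t,round(d["p"],2),np.round(d["position"],1),np.round(at_z("wrist",d["position"],z,c),4))
E
```

```text
3.5917 [-0.95  0.31  0.66  1.82 -0.21  1.08 -0.74]
(array([0.59495841, 0.24318125, 0.39119714]), array([[ 8.67006991e-01, -4.78641343e-01, -1.38568910e-01],
       [-4.98295777e-01, -8.33055896e-01, -2.40248188e-01],
       [-4.42932111e-04,  2.77345161e-01, -9.60770246e-01]]), np.float64(408.2338912964651), 322.1476433924723, 239.1777753134813)
0.66 [329.3 163.3] [0.5819 0.2075 0.008 ]
5.45 [-0.4   0.48  1.12  1.75 -0.46  1.21  0.06]
lid_center 0.97 [259.6 149.3] [ 0.5309 -0.2284  0.095 ]
lid_center 0.87 [361.5 219.6] [ 0.5486 -0.3256  0.095 ]
lid_center 0.69 [433.1 289.4] [ 0.5498 -0.414   0.095 ]
jar 0.58 [356.6 204.8] [ 0.5465 -0.3329  0.    ]
```

View pics/w1.png

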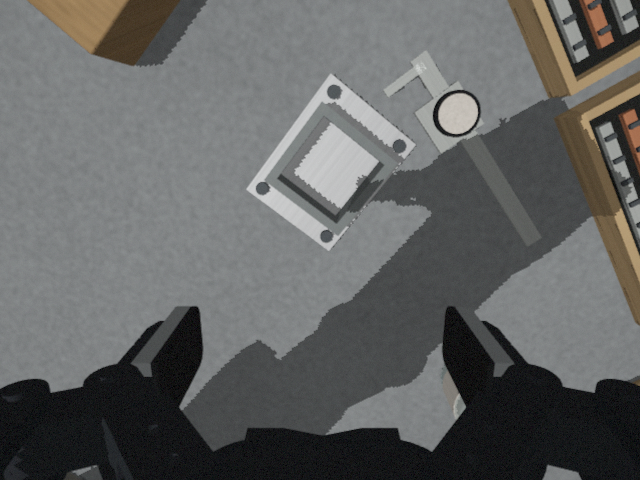

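View pics/w2.png

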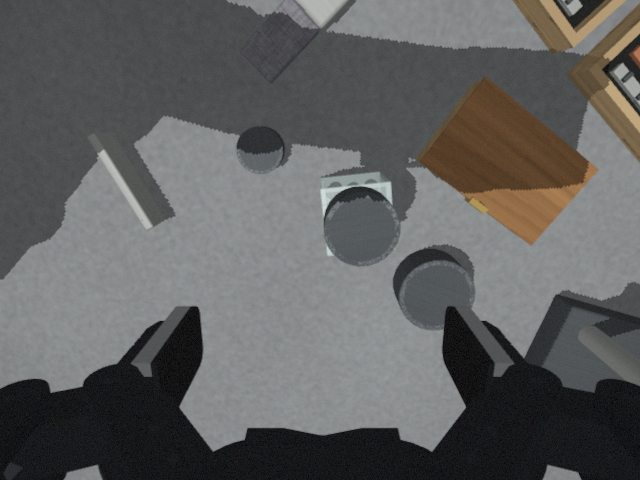

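w1 shows the holder plate with corners near (331,74), (415,147), (330,250) and (247,187). w2 shows the jar's lid top at about (362,227), with the shoulder's far edge running (321,178) to (391,171). The loose lids are at (261,149), small, and (434,290), large, so the lid on the square jar is the right one. I'll take one zoomed crop of both for accuracy.

```bash
python3 - <<'E'
import cv2,numpy as np
a=cv2.imread("pics/w1.png")[60:260,240:430]; b=cv2.imread("pics/w2.png")[160:275,310:410]
a=cv2.resize(a,None,fx=2.5,fy=2.5,interpolation=cv2.INTER_CUBIC)
b=cv2.resize(b,None,fx=3.2,fy=3.2,interpolation=cv2.INTER_CUBIC); b=cv2.convertScaleAbs(b,alpha=1.3)
m=np.zeros((500,800,3),np.uint8); m[:a.shape[0],:a.shape[1]]=a; m[:b.shape[0],480:480+b.shape[1]]=b
cv2.imwrite("pics/z.png",m)
E
```

```text
(no output)
```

View pics/z.png

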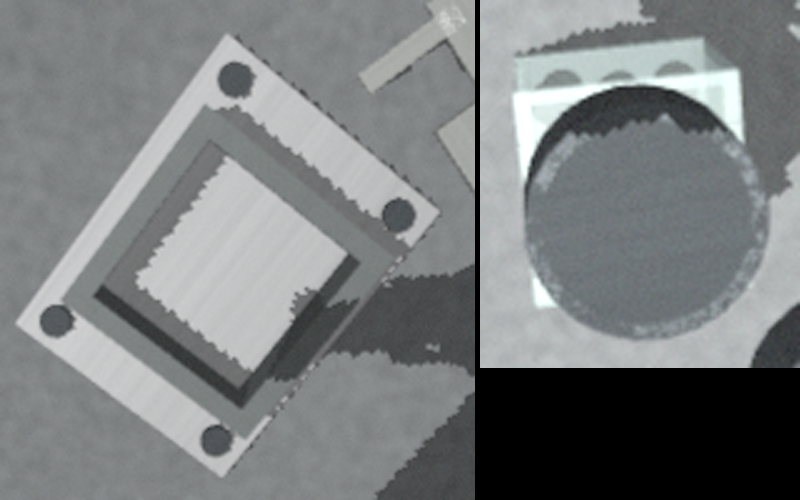

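```bash
python3 - <<'E'
from h import *
L=lambda f:tuple(np.load(f,allow_pickle=True))
c1,c2=L("c1.npy"),L("c2.npy")
A=lambda u,v:(240+u/2.5,60+v/2.5); B=lambda u,v:(310+(u-480)/3.2,160+v/3.2)
def quad(P,z):
    Q=np.array([at_z("wrist",A(*p),z,c1)[:2] for p in P]); e=np.roll(Q,-1,0)-Q
    print("centre",Q.mean(0).round(4),"len",np.linalg.norm(e,axis=1).round(4),"ang mod90",(np.degrees(np.arctan2(e[:,1],e[:,0]))%90).round(1))
quad([(231,35),(440,211),(221,476),(16,322)],.008)
quad([(211,141),(358,258),(242,408),(95,295)],.042)
quad([(205,107),(408,250),(240,437),(65,300)],.042)
lid=at_z("wrist",B(647,219),.110,c2); print("lid",lid.round(4))
for P,z in(((513,93),(740,70)),.076),(((515,57),(703,38)),0.):
    a,b=[at_z("wrist",B(*p),z,c2)[:2] for p in P]; e=b-a; n=np.array([e[1],-e[0]])/np.linalg.norm(e); m=(a+b)/2
    if n@(lid[:2]-m)<0:n=-n
    print("edge len",np.linalg.norm(e).round(4),"ang",np.degrees(np.arctan2(e[1],e[0])).round(1),"centre",(m+.03*n).round(4))
E
```

```text
centre [0.5808 0.2041] len [0.0976 0.1294 0.0987 0.1291] ang mod90 [22.1 22.  22.  21.6]
centre [0.5808 0.2044] len [0.0625 0.065  0.0643 0.064 ] ang mod90 [22.8 23.6 22.  22. ]
centre [0.5817 0.2041] len [0.0823 0.0862 0.0774 0.0788] ang mod90 [26.3 19.5 21.2 22.7]
lid [ 0.5455 -0.3276  0.11  ]
edge len 0.0603 ang -39.1 centre [ 0.5447 -0.3283]
edge len 0.0605 ang -39.2 centre [ 0.5445 -0.329 ]
```

```bash
python3 - <<'E'
from h import *
g=np.radians(60); p=g-np.radians(28.85)
J=[.5452,-.3282]; H=[.5808,.2042]
movep([*J,.17],[np.pi,0,g])
print(move_l([*J,.103],rate=.08,guard=8), get_state()["tool_pos"].round(4))
grip(.03,100); s=get_state(); print("w",s["gripper_width"],s["ft_force"].round(1),s["ft_torque"].round(2))
move_l([*J,.26],rate=.12)
s=get_state(); print(s["time_s"],s["gripper_width"],s["ft_force"].round(1))
movep([*H,.26],[np.pi,0,p])
move_l([*H,.185],rate=.1)
s=get_state(); print(s["time_s"],s["tool_pos"].round(4),s["tcp_rot"].round(3),s["ft_force"].round(1),s["joint_pos"].round(2))
a=get_image("scene");b=get_image("side");c=get_image("wrist")
cw=cam("wrist"); np.save("c3.npy",np.array(cw,dtype=object),allow_pickle=True)
cv2.imwrite("pics/w3.png",c)
z=lambda n,im:cv2.resize(im[int(proj(n,[*H,.07])[1])-45:,int(proj(n,[*H,.07])[0])-45:][:90,:90],(400,400),interpolation=cv2.INTER_CUBIC)
m=np.zeros((300,800,3),np.uint8); m=np.hstack([z("scene",a),z("side",b)]); cv2.imwrite("pics/m3.png",m)
E
```

```text
False [ 0.5453 -0.3285  0.1034]
w 0.057750828537144944 [-3.6  2.9 13.2] [ 0.55  0.7  -0.01]
9.0667 0.05796171979165808 [-0.5  0.6 -3.2]
11.8917 [0.5812 0.2041 0.1855] [ 3.141e+00 -1.000e-03  5.440e-01] [-0.2 -0.4 -2.6] [-1.18  0.64  1.07  1.85 -0.64  1.05 -0.89]
```

```bash
python3 - <<'E'
import cv2,numpy as np
m=cv2.imread("pics/m3.png"); w=cv2.resize(cv2.imread("pics/w3.png")[60:360,120:520],(266,200))
w=cv2.resize(cv2.imread("pics/w3.png")[80:380,170:480],(400,387))
o=np.zeros((590,800,3),np.uint8); o[:200,:200]=cv2.resize(m[:,:400],(200,200)); 
o=np.zeros((400,800,3),np.uint8); o[:,:400]=0; o[:400,:200]=0
o[:200,:200]=0
o=np.hstack([np.vstack([cv2.resize(m[:,:400],(290,290)),cv2.resize(m[:,400:],(290,290))]),cv2.resize(cv2.imread("pics/w3.png")[60:460,160:500],(493,580))])
cv2.imwrite("pics/o3.png",o)
E
```

```text
(no output)
```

View pics/o3.png

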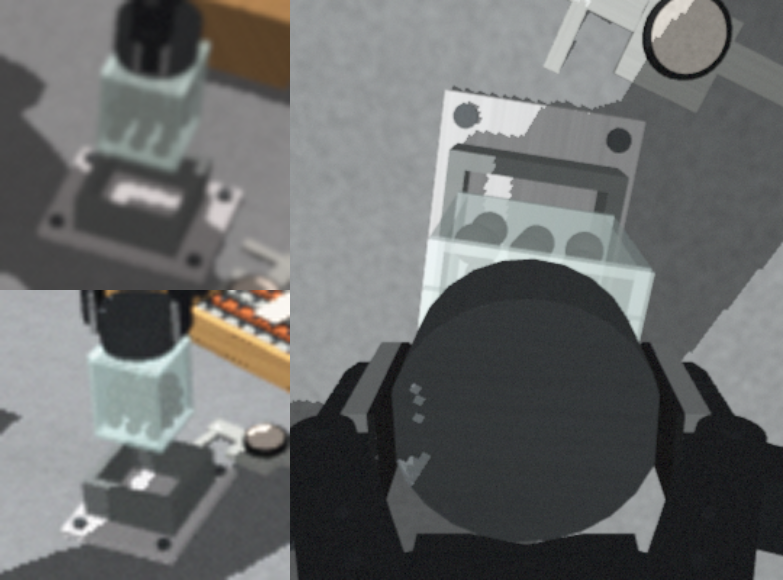

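```bash
python3 - <<'E'
from h import *
c=tuple(np.load("c3.npy",allow_pickle=True)); s=493/340
B=lambda u,v:(160+(u-290)/s,60+v/s)
dz=.1855-.1034
for n,P,z,h in(("shoulder",((429,236),(654,270)),.076+dz,.03),("base",((459,193),(613,215)),dz,.03),("wall",((450,148),(628,177)),.042,.0405),("plate",((446,90),(644,121)),.008,.065)):
    a,b=[at_z("wrist",B(*p),z,c)[:2] for p in P]; e=b-a; nn=np.array([e[1],-e[0]])/np.linalg.norm(e)
    if nn@(np.array([.5808,.2042])-(a+b)/2)<0: nn=-nn
    print(n,"len",np.linalg.norm(e).round(4),"ang",np.degrees(np.arctan2(e[1],e[0])).round(1),"centre",((a+b)/2+h*nn).round(4))
print(get_state()["tool_pos"])
E
```

```text
shoulder len 0.0594 ang -67.8 centre [0.5808 0.205 ]
base len 0.0599 ang -67.1 centre [0.5797 0.2042]
wall len 0.0803 ang -68.1 centre [0.5803 0.2047]
plate len 0.098 ang -67.5 centre [0.5799 0.2041]
[0.58105776 0.20434872 0.18555269]
```

Jar and holder agree to within 1 mm and 1°. Now I'll descend with a force guard.

```bash
python3 - <<'E'
from h import *
H=[.5808,.2042]
print(move_l([*H,.13],rate=.06,guard=10), get_state()["tool_pos"].round(4))
if get_state()["tool_pos"][2]<.132:
    print(move_l([*H,.108],rate=.03,guard=12))
s=get_state(); print(s["time_s"],s["tool_pos"].round(4),s["ft_force"].round(1),s["ft_torque"].round(2))
E
```

```text
False [0.581  0.2042 0.1303]
True
13.7083 [0.5807 0.2046 0.1117] [-7.   1.7 21.6] [ 0.04  1.19 -0.05]
```

```bash
python3 - <<'E'
from h import *
H=np.array([.5807,.2044,.1117])
wait(.4); grip(.03,120)
s=get_state(); y0=s["tcp_rot"][2]; print(s["time_s"],s["tool_pos"].round(4),s["ft_force"].round(1),np.degrees(y0))
for d in (4,8,12,20,28,36,44,50):
    movep(H,[np.pi,0,y0+np.radians(d)])
    s=get_state(); print(d,round(s["time_s"],2),round(np.degrees(s["tcp_rot"][2]-y0),1),s["tool_pos"].round(4),s["ft_force"].round(1),"tz",s["ft_torque"].round(2),round(s["gripper_width"],4))
    if np.linalg.norm(s["ft_force"])>70: break
E
```

```text
14.325 [0.5808 0.2045 0.1121] [-5.1  0.2 17. ] 31.16527632546927
4 14.57 4.0 [0.5813 0.2042 0.1122] [-2.4 -0.6  8.8] tz [-0.39  0.19  0.05] 0.0576
8 14.82 8.0 [0.5814 0.2043 0.1122] [-0.2  0.2  6.7] tz [-0.27 -0.02  0.1 ] 0.0576
12 15.07 12.0 [0.5815 0.2044 0.1122] [ 0.2 -0.8  6.3] tz [-0.14 -0.17  0.09] 0.0577
20 15.32 19.9 [0.5816 0.2044 0.1122] [2.  0.9 5.8] tz [-0.12 -0.81  0.12] 0.0568
28 15.57 27.9 [0.5815 0.2045 0.1122] [2.6 0.6 7.2] tz [-0.04 -0.78  0.14] 0.0576
36 15.82 35.9 [0.5815 0.2045 0.1122] [1.6 0.6 8.8] tz [ 0.08 -0.6   0.13] 0.0572
44 16.07 43.8 [0.5815 0.2046 0.1123] [ 0.5  0.9 11.9] tz [ 0.09 -0.31  0.16] 0.0574
50 16.32 49.8 [0.5815 0.2045 0.1127] [-1.7 -0.3 18.4] tz [-0.02  0.32  0.12] 0.0578
```

```bash
python3 - <<'E'
from h import *
H=np.array([.5812,.2044,.1120]); y0=np.radians(31.165)
for d in (54,58,62):
    movep(H,[np.pi,0,y0+np.radians(d)])
    s=get_state(); print(d,round(s["time_s"],2),s["tool_pos"].round(4),s["ft_force"].round(1),"tz",s["ft_torque"].round(2),round(s["gripper_width"],4))
a=get_image("wrist"); c=cam("wrist"); cv2.imwrite("pics/w4.png",a)
b=get_image("side")
o=np.hstack([cv2.resize(a[60:460,130:530],(500,500)),cv2.resize(b[int(proj("side",H)[1])-40:,int(proj("side",H)[0])-30:][:100,:60],(300,500))]); cv2.imwrite("pics/o4.png",o)
E
```

```text
54 16.57 [0.5817 0.2046 0.1128] [-3.5  0.8 18.2] tz [0.06 0.55 0.14] 0.0579
58 16.82 [0.5817 0.2046 0.1128] [-2.9  1.  17. ] tz [0.08 0.47 0.12] 0.0573
62 17.07 [0.5818 0.2046 0.1128] [-2.8  0.2 17.3] tz [0.09 0.44 0.13] 0.0577
```

View pics/o4.png

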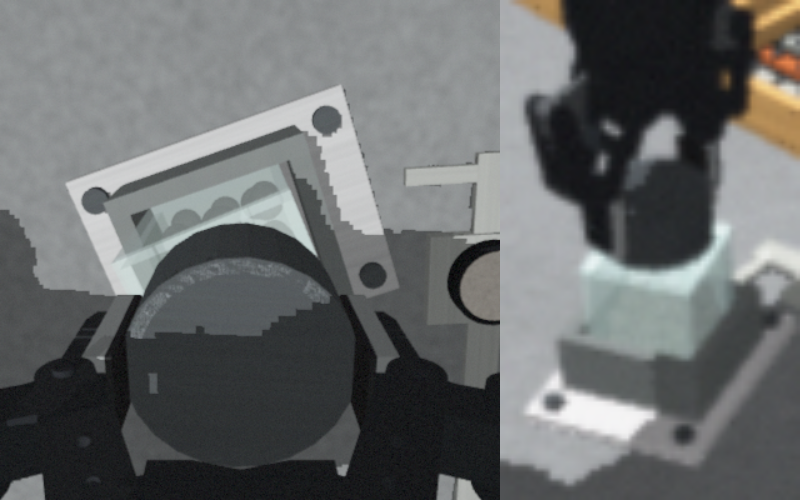

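The jar is down in the pocket. The upward force rose to 17 N near 47°, which matches the seal letting go. Now a slow test lift.

```bash
python3 - <<'E'
from h import *
s=get_state(); x,y,z=s["tool_pos"]
for d in (1,2,3,4,5):
    move_l([x,y,.1120+d*.001],rate=.01); s=get_state()
    print(d,round(s["time_s"],2),s["tool_pos"].round(4),s["ft_force"].round(1),s["ft_torque"].round(2))
    if s["ft_force"][2]<-2.3: print("stuck?"); break
E
```

```text
1 17.44 [0.5819 0.2047 0.1136] [-5.5 -0.5 17.3] [-0.04  0.79  0.1 ]
2 17.69 [0.5819 0.2047 0.1145] [-3.6  0.5 15.5] [-0.03  0.77  0.09]
3 17.94 [0.5817 0.2046 0.1151] [-1.7  0.2  9.6] [-0.06  0.36 -0.07]
4 18.19 [0.5815 0.2045 0.1156] [-0.   0.5 -0.9] [ 0.01 -0.01 -0.01]
5 18.44 [0.5816 0.2046 0.1169] [-0.9 -0.3 -0.3] [ 0.   0.1 -0. ]
```

```bash
python3 - <<'E'
from h import *
s=get_state(); x,y,z=s["tool_pos"]
move_l([x,y,.1515],rate=.04); wait(.5); s=get_state()
print(s["time_s"],s["tool_pos"].round(4),s["tcp_rot"].round(3),s["ft_force"].round(1),s["gripper_width"])
P=[x,y,.08]; o=[]
for n in("scene","side"):
    im=get_image(n); u,v=proj(n,P).astype(int); o.append(cv2.resize(im[v-50:v+50,u-35:u+35],(400,571),interpolation=cv2.INTER_CUBIC))
cv2.imwrite("pics/o5.png",np.hstack(o))
E
```

```text
19.9583 [0.5816 0.2046 0.1515] [-3.142  0.     1.626] [-1.3 -0.6 -1. ] 0.057167004064678395
```

View pics/o5.png

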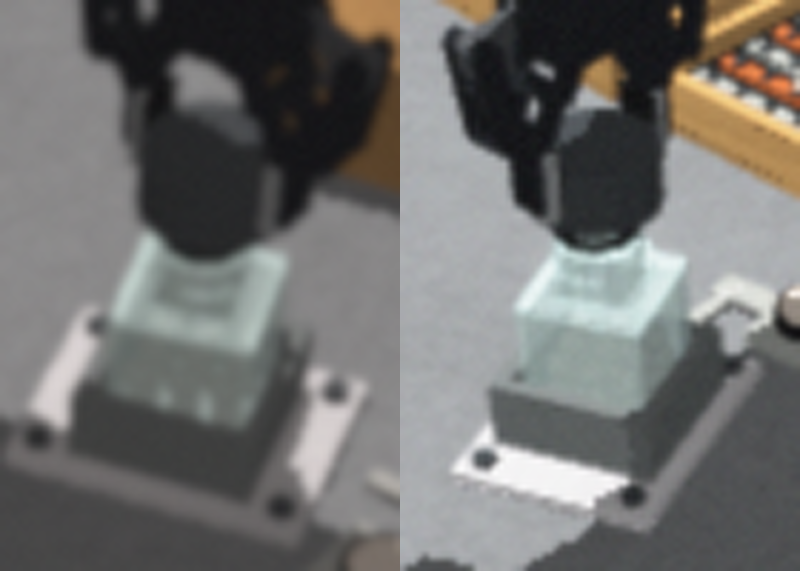

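```bash
python3 -c "
from plant import *
finish_job(); print(get_state()['time_s'])"
```

```text
the job is handed in; nothing more can be done
the job is handed in; nothing more can be done
```

I handed the job in at about 20 s on the robot's clock. The square jar is seated in the holder, and the gripper holds its lid level above it. I got no verdict back.

- **Carry and seat:** I picked the jar up by its lid. Above the pocket, jar and holder agreed to within about 1 mm and 1°. I lowered it under a force guard. It stopped within about 0.3 mm of the expected fully-down height.
- **Unscrew:** I turned the lid 62° to the left. The upward force rose to about 17–18 N between 44° and 50°, which matches the seal letting go. So I turned it some 12–18° past that point, to be sure of covering the jar's play. In the test lift the force fell to about −0.5 N, roughly the lid's own weight.
- **Finish:** The tool has risen 39.5 mm from its turning height, so the lid's rim should be about 18 mm above the mouth. The last pictures show the jar still down in the pocket and the lid above it. The gripper is holding the lid about 1 mm off the jar's axis.

**Not fully confirmed:**
- The turning torque read only about 0.1–0.16 N m after each step, below the 0.4–0.6 N m expected. I judged the lid free from the seal force and the lift instead.
- I did not measure the lid's final angle, rim gap or tilt from images.
- I saw no contact with the bystanders, but did not measure their positions again.

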